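# Hold a valve coil against the sprung stop for fastening

## Task

Slide the valve coil with the white end plates straight up off its spindle, carry it to the blue fastening jig and press its bare mounting side (opposite the red terminal block) squarely against the grey sprung pad, upright and centred on the pad, until the pointer stands in the middle of the green band. Do not drive the pad to the end of its travel, and leave the black-ended coil and the other things on the bench where they are. Finish while still holding the coil clear of the bench and pressing steadily like this, so that a colleague can put the screws in: do not let go.

Things in the scene. Friction and masses are not known exactly. Their poses are not given: they have to be found in the camera images.
- coil_mid (a point): Centre (half-way up) of the valve coil to hold: boxy frame solenoid, 44 x 44 mm in plan, 50 mm tall, 0.22 to 0.37 kg, z up. White end plates top and bottom (4 mm); flat steel plates on its +x and -x sides (grip there, from above); copper winding seen on its y sides; 19 mm bore along z. Bare mounting side at y = -22 mm. It stands on its spindle's base disc, centre 31 mm above the bench.
- coil_face (a point): Centre of the coil's bare mounting side, 22 mm from the coil's centre along its own -y; axes as the coil's. On the opposite side a red terminal block (26 mm wide, 10 mm tall, just under the top end plate) with brass tabs sticks out to y = 38 mm.
- coil: The same coil; origin at the centre of its underside, 25 mm under its centre, axes as above.
- post_a: Upright spindle carrying the white-ended coil, fixed to the bench: base disc of 60 mm diameter, 6 mm thick, steel pin of 12 mm diameter reaching 64 mm above the bench (8 mm above the top of the coil). Origin at the bench, on the pin's axis; z up.
- post_b: A like spindle, carrying the spare coil.
- spare: Spare coil, same shape and size but with black end plates and a blue terminal block, on the other spindle; leave it alone. Origin at the centre of its underside.
- pad_face (a point): Centre of the front face of the jig's grey pad (44 mm wide and tall, 10 mm thick), 70 mm above the bench; moves with the pad. y points level out of the face, to where the coil comes from: the coil's centre belongs 22 mm out along +y, axes parallel to these. x runs level along the face, z is up.
- jig: The fastening jig, fixed to the bench; origin at bench height below the centre of the unpressed pad face, axes as the pad face's. The pad's pointer reaches 105 mm above the bench. Behind the pad stands a blue block 64 mm wide, 100 mm tall, from 35 mm behind the unpressed face, on an aluminium foot 110 mm wide, 12 mm thick, that begins 5 mm behind the face.
- pad (a joint): How far the pad is pushed in, m: 0 at rest, 0.016 at its end stop. The spring pushes back with 2 N at the start and 1 N more per mm, and returns the pad if released. The black pointer's tip is in the green band of the scale on top of the block from 0.004 to 0.010 (6 to 12 N), middle 0.007 (9 N); red begins at 0.012.
- soap: White soap bottle, 64 mm diameter, 150 mm tall, at the back right; origin under its centre.
- timer: Small white timer, 60 x 65 x 30 mm, on the right; origin under its centre.
- driver: Screwdriver with a yellow handle, lying on the right.
- screw_tray: Blue tray of screws, 120 x 90 x 30 mm, on the left; origin under its centre.
- mouse: Round black computer mouse, 62 mm across, 32 mm tall, on the left; origin under its centre.
Not all that is in view belongs to the job. Leave any pink or turquoise look-alike of the coil alone.

How it is judged:
By the outcome, as a careful person would: the job done as asked, in the order asked, and still so for the second after the job is handed in, while the arm keeps its last pose, push and grip.
It also fails if it takes over 40 s, if anything falls off the work surface, if the arm or the gripper's body presses on something with over 40 N, if the wrist force passes 120 N, or if a joint passes its speed limit or range.

## Robot

A 7-joint arm with a two-finger parallel gripper is mounted at the origin on the work surface. World frame = base frame: x ahead of the robot, y to its left, z up, the work surface at z = 0. Lengths are in mm, angles in rad, forces in N, time in s.
With the tool pointing down it reaches from about 400 to 925 mm from the base axis. Payload 5.6 kg.
Tool frame: the origin (TCP) lies midway between the tips of the shut fingers; the grasp point (between the pads) lies 19 mm behind it (manip.hold_point_z is the distance from the TCP to the grasp point, in mm); z points along the fingers, y is the line along which they close (so a half turn about z gives the same grasp; the last joint's range is limited). The gripper opens to 85 mm and grips with 20 to 120 N. Pads are 22 mm wide; open, the fingers measure 114 mm over their backs; the gripper's body (76 mm by 85 mm) begins 54 mm behind the grasp point. The pads swing forward as they close: fully open they stand 13 mm farther back than shut.
Start: joints at [1.272, 0.468, -0.012, 1.603, 0.006, 1.071, -0.056], TCP at [164.42, -628.867, 231.29] pointing down, gripper open.
Joint ranges: [-2.53, 2.53], [-0.31, 2.02], [-1.57, 1.55], [0.28, 2.44], [-1.29, 4.43], [0.15, 1.84], [-2.92, 2.92]. Speed limits (rad/s): [2.57, 2.57, 3.14, 3.14, 3.14, 3.14, 3.14].

## Interface

Orientations are given as a rotation vector (axis times angle).
In Python, from station import monitor, cams, manip, finder gives the robot as it stands.
- The arm moves only by the tool carry_out, never from a script. Its argument "plan" is a list of rows, each a list of 3 entries, a list of its own where there are three numbers: the shift along the tool's x, y, z in mm, then the turn about the tool's z in degrees, then the finger opening in mm, from 0 to 85.4. A call has exactly 8 rows; each row shifts and turns the commanded pose from where the row before left it, along the tool's axes as they then stand; what a row does not reach is not made up. A row lasts 1/12 s, in which the tool goes at most 41.7 mm and 7.16 degrees, less where a joint would pass 70% of its speed; a pose out of reach is approached as far as the arm can. A call is refused whole if a number of a shift passes 41.7 or a number of a turn 7.16, either way. A call with a gripper value outside its range is refused whole. The fingers move at their own pace and stop on an object; "squeeze" is the grip in N (left out, the last holds). Time passes only in rows, so rows that do not move let the fingers close, or fill a call up. It gives the time, the measured TCP pose, the force, the opening and the grip force at its end, in the units of the state.
- monitor.observe(): the state, without advancing time (a new reading comes with each control period).
- cams.grab_frame(name): name is "side" or "top" or "wrist"; returns a dict with "image" (420x560x3 uint8, blue, green, red), "z_map" (420x560 float32, mm along the optical axis (not along the pixel's ray), 0 where there is no reading), "fx", "fy", "cx", "cy" (pixels), "cam_to_world" (4x4, takes a point from camera to world coordinates). Camera axes: x right, y down, z forward; pixel columns grow to the right and rows downward; lengths in mm; the calibration is good to about 2 mm. The wrist camera is an equidistant fisheye: a pixel r from the principal point sees the ray r / f radians off the axis. A picture is of the moment at which its call begins.
- manip.sign_off(): hands the job in; it is judged then, once.
Trained networks look in a picture, given as the dict that the camera call returned (one of the last four; its "shot" number tells which), for a name from the list of things; names that differ only in an ending like _2 or _b are one class to them, and where a whole thing is asked for, a point or a joint stands for the part that bears it (a point fixed in the world has none). Each returns a list of dicts, best first, with "score" (0 to 1); they miss things now and then, are a little off and sometimes report something else, mostly with a low value. They report only what shows in the picture. A call takes as long as a camera call. They do not tell look-alikes from the thing itself.
- finder.regions_of(picture, query): "pixels" (420x560 bool, what is visible of it) and "extent" ([left, top, width, height] in pixels, round what is visible of it).
The state is a dict: "time": time; "q": joint angles; "dq": joint speeds; "tau": joint torques, N m; "tool_pos": TCP position; "orientation": TCP orientation; "ft_force": force on the tool from outside, world axes, zero at the start; "moment": the same for the moment, N m; "width": finger opening in mm; "finger_force": force on a finger pad.
Only numpy, scipy, OpenCV 4.12 (cv2) and the standard library are available. Lean on these libraries where they do the work, as an engineer would, in place of code of your own. Each camera call takes 0.05 s, during which the arm holds its last target. There are 200 camera calls.

## Working session

There is one attempt and no reset: what is moved stays moved. The work goes in short steps, Python scripts to look and compute and a tool call to move; the robot and the scene stay as the last step left them, time stands still between calls to the robot, and variables do not carry over. Pictures are saved under pics/ and viewed, at most 10 in all, crops included, and the job is handed in when it is done.

Besides the shell and the picture viewer there is one more tool, called as name([rows], argument=value, ...), one row to a line, values as JSON. carry_out: Moves the arm, as the interface text tells. Its arguments: {"type":"object","properties":{"plan":{"type":"array","items":{"type":"array"}},"squeeze":{"type":"number"}},"required":["plan"]}

```bash
mkdir -p pics; cat > h.py <<'E'
import numpy as np, cv2
from station import monitor, cams, manip, finder
def pts(p, mask=None):
    z=p["z_map"]; v,u=np.nonzero((z>0)&(mask if mask is not None else True))
    d=z[v,u]; c=np.stack([(u-p["cx"])/p["fx"]*d,(v-p["cy"])/p["fy"]*d,d,np.ones_like(d)])
    return (np.asarray(p["cam_to_world"])@c)[:3].T,u,v
E
python3 - <<'E'
from h import *
s=monitor.observe(); print(s)
for n in("top","side"):
    p=cams.grab_frame(n); cv2.imwrite(f"pics/{n}0.png",p["image"]); print(n,p["fx"],np.round(p["cam_to_world"],3).tolist())
    for q in("coil","jig","pad","post_a"):
        for r in finder.regions_of(p,q):
            P,u,v=pts(p,r["pixels"]); print(q,round(r["score"],2),r["extent"],np.round(np.median(P,0)) if len(P) else None, np.round(np.percentile(P,[2,98],axis=0)).tolist() if len(P) else None)
E
```

```text
{'time': 0.0, 'q': array([ 1.27196855,  0.46838246, -0.01162919,  1.6036246 ,  0.00599425,
        1.07138025, -0.05631208]), 'dq': array([-0.00045057,  0.00050623,  0.00100951, -0.00088058,  0.00032677,
       -0.00034813,  0.00032893]), 'tau': array([-1.60262180e-04, -5.32383227e+01,  2.10627675e-02, -2.51300150e+01,
        1.12682709e-02,  7.82612711e-03,  5.60021491e-06]), 'tool_pos': array([ 164.29125581, -628.32292346,  230.33449042]), 'orientation': array([-3.11422274e+00, -4.00451789e-01,  5.17212964e-04]), 'ft_force': array([ 0.01742145, -0.51551432, -0.39225528]), 'moment': array([0.01067444, 0.00807552, 0.04325426]), 'finger_force': 0.0, 'width': 85.3200482132121}
top 495.8414951924385 [[-0.017, -0.992, 0.125, 372.247], [-1.0, 0.016, -0.002, 14.393], [0.0, -0.125, -0.992, 1255.658], [0.0, 0.0, 0.0, 1.0]]
coil 0.92 [267.9, 238.7, 27.0, 28.3] [423.  31.  49.] [[399.0, 6.0, 2.0], [450.0, 52.0, 55.0]]
coil 0.73 [213.3, 270.3, 26.5, 25.6] [352. 160.  48.] [[325.0, 135.0, -2.0], [377.0, 189.0, 54.0]]
coil 0.69 [173.0, 216.4, 26.9, 31.0] [483. 259.  48.] [[456.0, 232.0, -0.0], [
[... 782 characters left out ...]
6 [301.1, 269.5, 18.2, 29.4] [349. 175.  38.] [[326.0, 151.0, 2.0], [379.0, 196.0, 54.0]]
coil 0.34 [292.3, 160.0, 50.9, 42.5] [ 566. -162.   39.] [[529.0, -248.0, 5.0], [627.0, -122.0, 103.0]]
jig 0.71 [293.3, 159.0, 44.5, 42.6] [ 567. -162.   41.] [[531.0, -248.0, 4.0], [629.0, -122.0, 103.0]]
jig 0.54 [356.9, 153.9, 37.3, 7.6] [ 524. -440.   19.] [[484.0, -486.0, -0.0], [570.0, -406.0, 28.0]]
pad 0.54 [300.4, 172.1, 15.0, 18.1] [ 571. -129.   76.] [[552.0, -157.0, 53.0], [593.0, -120.0, 96.0]]
post_a 0.6 [263.5, 250.5, 26.7, 27.4] [466. 169.   7.] [[441.0, 150.0, 0.0], [486.0, 184.0, 65.0]]
post_a 0.57 [224.2, 215.2, 18.1, 25.9] [651. 140.   7.] [[630.0, 112.0, 2.0], [662.0, 147.0, 37.0]]
```

```bash
python3 - <<'E'
from h import *
a=cv2.imread("pics/top0.png")[200:310,160:310]; b=cv2.imread("pics/side0.png")[200:310,210:360]
cv2.imwrite("pics/c1.png",np.hstack([cv2.resize(x,(400,293),interpolation=2) for x in(a,b)]))
E
```

```text
(no output)
```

View pics/top0.png

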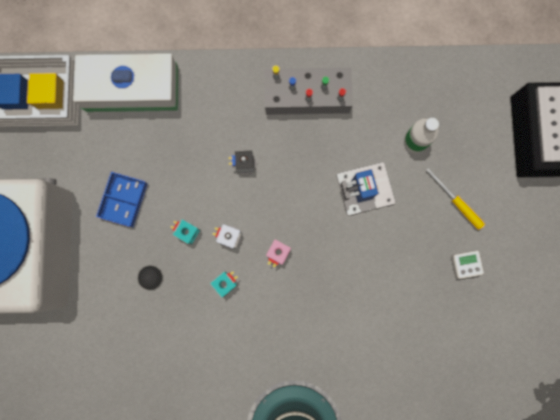

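View pics/side0.png

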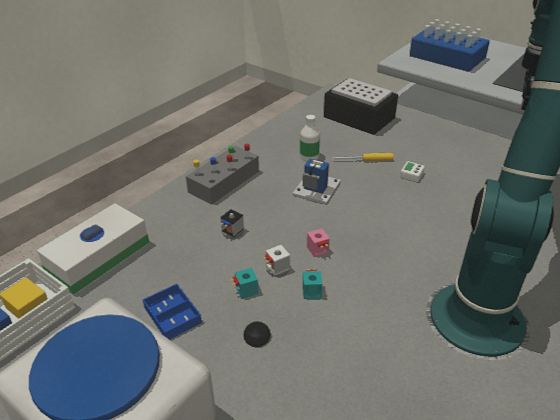

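```bash
sleep 0
```

```text
(no output)
```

View pics/c1.png

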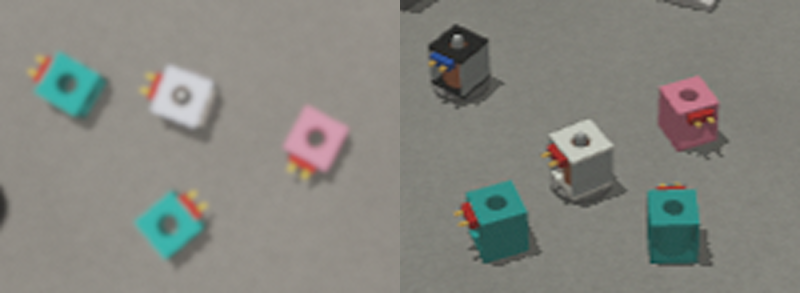

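Top view: the white coil with its pin showing is at (228,236). The others are teal at (185,232) and (224,284), pink at (279,252), and the black spare at (244,160). The white one fits: white plate, red terminal pointing left, pin through the bore; the crop confirms it. The jig is at (365,188) with its pad on the left side.

```bash
cat >> h.py <<'E'
def rect(P):
    r=cv2.minAreaRect(P[:,:2].astype(np.float32)); return np.round(r[0],1),np.round(r[1],1),round(r[2],1)
E
python3 - <<'E'
from h import *
from scipy.spatial.transform import Rotation as R
s=monitor.observe(); print("R",np.round(R.from_rotvec(s["orientation"]).as_matrix(),3).tolist(), manip.hold_point_z)
for n in("top","side"):
    p=cams.grab_frame(n); P,u,v=pts(p); c=p["image"][v,u].astype(int); hsv=cv2.cvtColor(p["image"],cv2.COLOR_BGR2HSV)[v,u].astype(int)
    near=np.hypot(P[:,0]-466,P[:,1]-153)<48
    t=near&(P[:,2]>50)&(P[:,2]<60)&(hsv[:,1]<50); print(n,"coil top",t.sum(),rect(P[t]),np.median(P[t],0).round(1),P[t].mean(0).round(1))
    t=near&(hsv[:,1]>150)&((hsv[:,0]<8)|(hsv[:,0]>172)); print(" red",t.sum(),P[t].mean(0).round(1))
    t=near&(P[:,2]>60); print(" pin",t.sum(),P[t].mean(0).round(1))
    j=np.hypot(P[:,0]-574,P[:,1]+180)<90
    t=j&(P[:,2]>7)&(P[:,2]<17); print(" foot",t.sum(),rect(P[t]))
    t=j&(P[:,2]>93)&(P[:,2]<107)&(hsv[:,1]>100); print(" block top",t.sum(),rect(P[t]))
    t=j&(P[:,2]>20)&(P[:,2]<110)&(hsv[:,1]>100)&(hsv[:,0]>100)&(hsv[:,0]<125); print(" blue",t.sum(),rect(P[t]))
    t=j&(P[:,2]>54)&(P[:,2]<88)&(P[:,1]>-155)&(hsv[:,1]<70)
    Q=P[t]; m=np.median(Q,0); w,V=np.linalg.eigh(np.cov((Q-m).T)); print(" pad",t.sum(),m.round(1),rect(Q),V[:,0].round(3),w.round(1))
E
```

```text
R [[0.967, 0.253, -0.0], [0.253, -0.967, 0.0], [-0.0, -0.0, -1.0]] 18.700000000000003
top coil top 291 (array([466.7, 151.8]), array([46.2, 43.8]), 67.5) [466.6 151.1  55.5] [466.7 151.   55.4]
 red 0 [nan nan nan]
 pin 18 [466.  151.   63.2]
 foot 1114 (array([ 585.1, -195.3]), array([110.3, 126. ]), 13.3)
 block top 180 (array([ 580.6, -181.8]), array([61.6, 38. ]), 12.4)
 blue 200 (array([ 580.6, -181.8]), array([61.5, 38.2]), 12.7)
 pad 107 [ 570.6 -141.6   73.6] (array([ 570.4, -142. ]), array([41., 29.]), 7.5) [0.039 0.084 0.996] [ 63.   83.9 173. ]
side coil top 219 (array([467.9, 153.7]), array([47. , 51.7]), 66.8) [466.3 155.7  56.5] [467.5 155.   56.1]
 red 26 [475.1 178.9  52.2]
 pin 18 [467.4 157.2  62.6]
 foot 491 (array([ 582.4, -190.2]), array([130.7, 134.7]), 10.9)
 block top 137 (array([ 582.2, -178.3]), array([62.9, 50.5]), 14.1)
 blue 345 (array([ 582.2, -178.3]), array([62.9, 50.5]), 14.1)
 pad 146 [ 571.3 -128.    71.6] (array([ 579.4, -135.2]), array([33.2, 57.5]), 87.4) [-0.192  0.981  0.026] [ 25.1  96.4 195.9]<stdin>:8: RuntimeWarning: Mean of empty slice.
  ret = um.true_divide(
```

carry_out([
  [[26.3,-19,0],0,85],
  [[26.3,-19,0],0,85],
  [[26.3,-19,0],0,85],
  [[26.3,-19,0],0,85],
  [[26.3,-19,0],0,85],
  [[26.3,-19,0],0,85],
  [[26.3,-19,0],0,85],
  [[26.3,-19,0],0,85],
])

```text
time: 1.27
tool_pos: [330.4, -427.4, 231.6]
orientation: [3.115, 0.4, 0.0]
ft_force: [0.6, -0.4, -0.2]
width: 84.8
finger_force: 0.0
```

carry_out([
  [[26.3,-19,0],0,85],
  [[26.3,-19,0],0,85],
  [[26.3,-19,0],0,85],
  [[26.3,-19,0],0,85],
  [[26.3,-19,0],0,85],
  [[26.3,-19,0],0,85],
  [[26.3,-19,0],0,85],
  [[26.3,-19,0],0,85],
])

```text
time: 1.93
tool_pos: [495.5, -227.0, 231.6]
orientation: [3.116, 0.4, 0.001]
ft_force: [1.1, 0.2, 0.6]
width: 85.0
finger_force: 0.0
```

carry_out([
  [[4.4,-23.4,0],0,85],
  [[4.4,-23.4,0],0,85],
  [[4.4,-23.4,0],0,85],
  [[4.4,-23.4,0],0,85],
  [[4.4,-23.4,0],0,85],
  [[4.4,-23.4,0],0,85],
  [[4.4,-23.4,0],0,85],
  [[4.4,-23.4,0],0,85],
])

```text
time: 2.6
tool_pos: [481.2, -37.2, 231.5]
orientation: [3.116, 0.4, 0.001]
ft_force: [0.2, 0.3, -0.0]
width: 85.2
finger_force: 0.0
```

carry_out([
  [[4.4,-23.4,5],0,85],
  [[4.4,-23.4,5],0,85],
  [[4.4,-23.4,5],0,85],
  [[4.4,-23.4,5],0,85],
  [[4.4,-23.4,5],0,85],
  [[4.4,-23.4,5],0,85],
  [[4.4,-23.4,5],0,85],
  [[4.4,-23.4,5],0,85],
])

```text
time: 3.27
tool_pos: [468.0, 152.8, 191.3]
orientation: [3.116, 0.4, 0.001]
ft_force: [-0.8, -0.3, -0.3]
width: 84.8
finger_force: 0.0
```

carry_out([
  [[0,0,5],-6.5,85],
  [[0,0,5],-6.5,85],
  [[0,0,5],-6.5,85],
  [[0,0,5],-6.5,85],
  [[0,0,5],-6.5,85],
  [[0,0,5],-6.5,85],
  [[0,0,0],-6.5,85],
  [[0,0,0],-6.5,85],
])

```text
time: 3.93
tool_pos: [468.0, 151.6, 161.1]
orientation: [2.62, 1.733, -0.0]
ft_force: [0.2, 1.3, 0.6]
width: 84.9
finger_force: 0.0
```

```bash
cat >> h.py <<'E'
from scipy.spatial.transform import Rotation as R
def wpts(p, mask=None):
    z=p["z_map"]; v,u=np.nonzero((z>0)&(mask if mask is not None else True)); d=z[v,u]
    a=(u-p["cx"])/p["fx"]; b=(v-p["cy"])/p["fy"]; r=np.hypot(a,b)+1e-9; k=np.tan(r)/r*d
    return (np.asarray(p["cam_to_world"])@np.stack([a*k,b*k,d,np.ones_like(d)]))[:3].T,u,v
def tool():
    s=monitor.observe(); return s, R.from_rotvec(s["orientation"]).as_matrix()
E
python3 - <<'E'
from h import *
s,M=tool(); p=cams.grab_frame("wrist"); cv2.imwrite("pics/w1.png",p["image"])
print(s["tool_pos"].round(1),"tool x yaw",np.degrees(np.arctan2(M[1,0],M[0,0])).round(1))
P,u,v=wpts(p); hsv=cv2.cvtColor(p["image"],cv2.COLOR_BGR2HSV)[v,u].astype(int)
near=np.hypot(P[:,0]-467,P[:,1]-153)<48
t=near&(P[:,2]>51)&(P[:,2]<60); print(t.sum(),rect(P[t]),P[t].mean(0).round(1))
t2=t&(hsv[:,1]<60); print("white",t2.sum(),rect(P[t2]),P[t2].mean(0).round(1), u[t2].min(),u[t2].max(),v[t2].min(),v[t2].max())
t=near&(P[:,2]>60)&(P[:,2]<70); print("pin",t.sum(),P[t].mean(0).round(1),rect(P[t]))
t=near&(hsv[:,1]>150)&((hsv[:,0]<8)|(hsv[:,0]>172)); print("red",P[t].mean(0).round(1))
E
```

```text
[468.  151.6 161.1] tool x yaw 67.0
3070 (array([472.8, 158.9]), array([59.5, 44.3]), 68.2) [471.7 155.7  56.6]
white 2692 (array([471. , 154.6]), array([50.5, 44.2]), 68.4) [470.6 152.8  57. ] 254 310 169 232
pin 176 [471.1 152.5  63.4] (array([471. , 151.9]), array([11. , 11.4]), 26.1)
red [479.6 176.5  54. ]
```

View pics/w1.png

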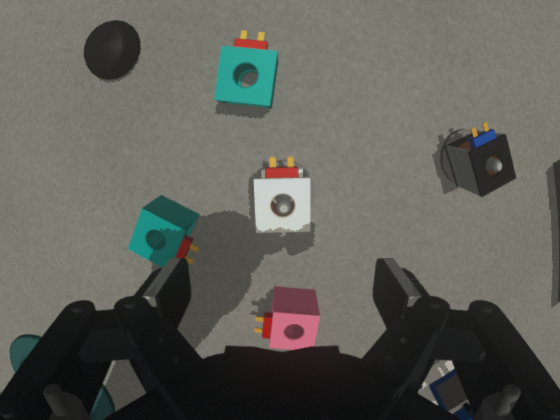

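carry_out([
  [[1,0,9.5],-1,85],
  [[0,0,9.5],0,85],
  [[0,0,9.5],0,85],
  [[0,0,9.5],0,85],
  [[0,0,9.5],0,85],
  [[0,0,9.5],0,85],
  [[0,0,9.5],0,85],
  [[0,0,9.5],0,85],
])

```text
time: 4.65
tool_pos: [468.3, 152.7, 84.1]
orientation: [-2.61, -1.749, 0.001]
ft_force: [-0.1, -0.6, -0.1]
width: 85.1
finger_force: 0.0
```

carry_out([
  [[0,0,9.5],0,85],
  [[0,0,9.5],0,85],
  [[0,0,9.5],0,85],
  [[0,0,9.5],0,85],
  [[0,0,9.5],0,85],
  [[0,0,9.5],0,85],
  [[0,0,9.5],0,85],
  [[0,0,9.5],0,85],
])

```text
time: 5.32
tool_pos: [468.5, 152.6, 8.3]
orientation: [2.61, 1.749, 0.0]
ft_force: [-0.5, 0.1, -0.6]
width: 84.8
finger_force: 0.0
```

carry_out([
  [[0,0,0],0,50],
  [[0,0,0],0,50],
  [[0,0,0],0,50],
  [[0,0,0],0,50],
  [[0,0,0],0,50],
  [[0,0,0],0,50],
  [[0,0,0],0,50],
  [[0,0,0],0,50],
], squeeze=30)

```text
time: 5.98
tool_pos: [468.6, 152.6, 9.5]
orientation: [2.61, 1.748, 0.001]
ft_force: [0.4, -0.9, 0.2]
width: 50.1
finger_force: 0.0
```

carry_out([
  [[0,0,0],0,35],
  [[0,0,0],0,35],
  [[0,0,0],0,35],
  [[0,0,0],0,35],
  [[0,0,0],0,35],
  [[0,0,0],0,35],
  [[0,0,0],0,35],
  [[0,0,0],0,35],
], squeeze=30)

```text
time: 6.65
tool_pos: [468.6, 152.6, 9.5]
orientation: [2.61, 1.749, 0.0]
ft_force: [-0.6, -1.4, 4.9]
width: 43.8
finger_force: 31.0
```

```bash
python3 - <<'E'
from h import *
s,M=tool(); p=cams.grab_frame("wrist"); cv2.imwrite("pics/w2.png",p["image"]); print(s["ft_force"],s["moment"],s["width"],s["finger_force"])
E
```

```text
[-0.62513976 -1.3769796   4.93990281] [-0.10842367  0.19029177 -0.02417873] 43.84861978331915 31.040841937065125
```

View pics/w2.png

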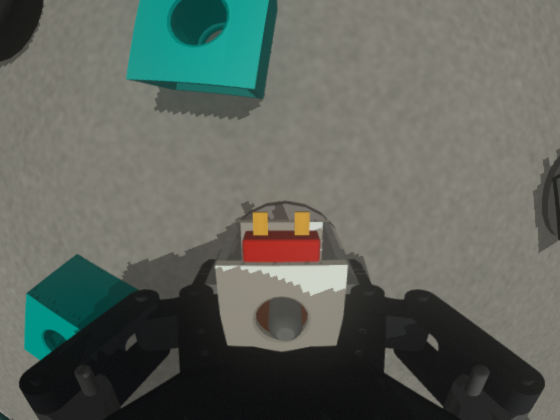

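Both pads sit square on the coil's plates: top plate at (215–348, 265–350), bore at (282,318). I'll squeeze harder and lift.

carry_out([
  [[0,0,0],0,35],
  [[0,0,0],0,35],
  [[0,0,0],0,35],
  [[0,0,0],0,35],
  [[0,0,-2],0,35],
  [[0,0,-5],0,35],
  [[0,0,-6],0,35],
  [[0,0,-7],0,35],
], squeeze=70)

```text
time: 7.37
tool_pos: [468.0, 152.6, 29.4]
orientation: [-2.609, -1.749, 0.002]
ft_force: [-0.1, 0.0, -2.4]
width: 43.6
finger_force: 71.2
```

carry_out([
  [[0,0,-8],0,35],
  [[0,0,-8],0,35],
  [[0,0,-8],0,35],
  [[0,0,-8],0,35],
  [[0,0,-8],0,35],
  [[0,0,-8],0,35],
  [[0,0,-7],0,35],
  [[0,0,-5],0,35],
])

```text
time: 8.03
tool_pos: [468.7, 152.7, 90.3]
orientation: [2.61, 1.749, 0.001]
ft_force: [0.3, 0.6, -2.5]
width: 43.6
finger_force: 71.2
```

carry_out([
  [[-9,9,0],0,35],
  [[-18,18,0],0,35],
  [[-22,23,0],0,35],
  [[-22,23,0],0,35],
  [[-22,23,0],0,35],
  [[-22,23,0],0,35],
  [[-16,17,0],0,35],
  [[-9,9,0],0,35],
])

```text
time: 8.7
tool_pos: [550.3, -35.9, 89.2]
orientation: [2.613, 1.742, -0.001]
ft_force: [0.8, -0.2, -2.5]
width: 43.3
finger_force: 71.4
```

carry_out([
  [[0,0,5.2],-4.4,35],
  [[0,0,5.2],-4.4,35],
  [[0,0,5.2],-4.4,35],
  [[0,0,5.2],-4.4,35],
  [[0,0,5.2],-4.4,35],
  [[0,0,5.2],-4.4,35],
  [[0,0,5.2],-4.4,35],
  [[0,0,5.2],-4.4,35],
])

```text
time: 9.37
tool_pos: [548.9, -30.9, 47.5]
orientation: [-1.952, -2.46, -0.0]
ft_force: [-0.6, -0.8, -1.9]
width: 43.4
finger_force: 71.2
```

```bash
python3 - <<'E'
from h import *
s,M=tool(); print(s["tool_pos"].round(1),"tool x yaw",np.degrees(np.arctan2(M[1,0],M[0,0])).round(1), s["ft_force"].round(1), s["q"].round(2))
im=[]
for n in("top","side"):
    p=cams.grab_frame(n); P,u,v=pts(p); hsv=cv2.cvtColor(p["image"],cv2.COLOR_BGR2HSV)[v,u].astype(int)
    x,y=(280,130) if n=="top" else (250,110)
    im.append(cv2.resize(p["image"][y:y+100,x:x+133],(399,300),interpolation=cv2.INTER_NEAREST))
    for yaw in(12.7,):
        a=np.radians(yaw); ex=np.array([np.cos(a),np.sin(a),0]); ey=np.array([-ex[1],ex[0],0])
    L=P@ex; N=P@ey
    j=(abs(L-530)<60)&(N<-235)&(N>-345)
    blue=j&(hsv[:,1]>100)&(hsv[:,0]>100)&(hsv[:,0]<125)&(P[:,2]>20)
    t=blue&(P[:,2]>90); print(n,"blue top",t.sum(),np.percentile(L[t],[1,50,99]).round(1),np.percentile(N[t],[1,99]).round(1),rect(P[t]))
    t=j&(P[:,2]>8)&(P[:,2]<16); print(" foot",t.sum(),np.percentile(L[t],[1,50,99]).round(1),np.percentile(N[t],[1,99]).round(1))
    t=j&(hsv[:,1]<80)&(P[:,2]>52)&(P[:,2]<90)&(N>-268); print(" pad",t.sum(),np.percentile(L[t],[1,50,99]).round(1),np.percentile(N[t],[1,50,99]).round(1))
    if t.sum()>20:
        A=np.c_[L[t],P[t,2],np.ones(t.sum())]; print(" face fit",np.linalg.lstsq(A,N[t],rcond=None)[0].round(3))
    t=(abs(L-530)<60)&(N<-120)&(N>-185)&(P[:,2]>40)&(P[:,2]<92)&(hsv[:,2]>60)
    print(" coil",t.sum(),np.percentile(L[t],[1,50,99]).round(1),np.percentile(N[t],[1,50,99]).round(1),np.percentile(P[t,2],[1,99]).round(1))
cv2.imwrite("pics/m3.png",np.hstack(im))
E
```

```text
[548.9 -30.9  47.5] tool x yaw 103.1 [-0.6 -0.8 -1.9] [ 0.49  0.67 -0.63  1.93  0.58  0.73 -0.26]
top blue top 185 [495.8 509.  556.7] [-322.9 -286.4] (array([ 580.6, -182.4]), array([61.3, 38.8]), 12.7)
 foot 260 [473.6 560.4 582.3] [-344.5 -270.8]
 pad 7 [538.4 541.7 543.7] [-267.4 -265.3 -260.5]
 coil 26 [491.3 508.2 519.7] [-145.4 -130.8 -121.3] [43.3 91.1]
side blue top 92 [498.  509.9 551.5] [-326.2 -278.3] (array([ 577.9, -179.8]), array([52.9, 50.4]), 17.2)
 foot 198 [475.3 493.1 545. ] [-343.7 -252.6]
 pad 27 [508.1 520.4 535. ] [-259.5 -251.1 -246.1]
 face fit [-8.6000e-02 -1.5200e-01 -1.9587e+02]
 coil 314 [498.5 525.5 562.5] [-168.6 -134.9 -121.1] [43.8 91.9]
```

View pics/m3.png

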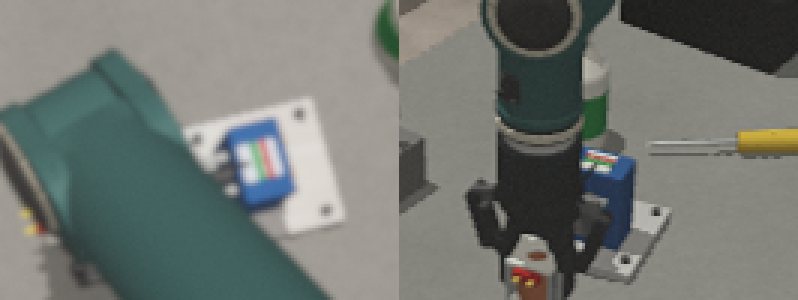

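Top crop: block and scale at crop (258,160), with the pad facing left and the arm partly in front of it. Side crop: the coil hangs upright at (530,265), with the jig behind it. Next I'll check the coil's tilt in hand with the wrist depth.

```bash
cat > tilt.py <<'E'
from h import *
s,M=tool(); p=cams.grab_frame("wrist"); P,u,v=wpts(p); hsv=cv2.cvtColor(p["image"],cv2.COLOR_BGR2HSV)[v,u].astype(int)
Q=(P-s["tool_pos"])@M
t=(abs(Q[:,0])<26)&(abs(Q[:,1])<19)&(Q[:,2]>-55)&(Q[:,2]<-36)&(hsv[:,1]<60)&(hsv[:,2]>90)
A=np.c_[Q[t,:2],np.ones(t.sum())]; c,*_=np.linalg.lstsq(A,Q[t,2],rcond=None)
print(t.sum(),"slopes deg",np.degrees(c[:2]).round(2),"top z tool",c[2].round(1),"x",np.percentile(Q[t,0],[1,99]).round(1),"y",np.percentile(Q[t,1],[1,99]).round(1))
print(s["tool_pos"].round(1),s["ft_force"].round(1),np.degrees(np.arctan2(M[1,0],M[0,0])).round(1))
cv2.imwrite("pics/tilt.png",p["image"])
E
python3 tilt.py
```

```text
7830 slopes deg [-0.09  0.08] top z tool -47.2 x [-13.6  21.9] y [-18.7  18.7]
[548.3 -31.1  46.9] [-0.1  0.4 -1.9] 102.9
```

View pics/tilt.png

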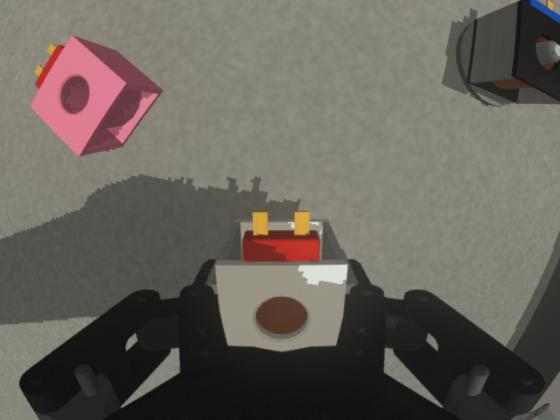

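The coil is upright in the grip (slopes about 0.1°) and centred at tool x≈0; the image shows the plate at (217–348, 263–350), unchanged. Approaching now.

carry_out([
  [[-8,0.7,-1],0,35],
  [[-12,0,0],0,35],
  [[-12,0,0],0,35],
  [[-12,0,0],0,35],
  [[-10,0,0],0,35],
  [[-7,0,0],0,35],
  [[-4,0,0],0,35],
  [[-2,0,0],0,35],
])

```text
time: 10.18
tool_pos: [564.9, -98.2, 48.6]
orientation: [-1.961, -2.455, 0.0]
ft_force: [0.4, 0.7, -3.1]
width: 43.5
finger_force: 71.3
```

```bash
cat > look.py <<'E'
from h import *
import sys
im=[]; F=[]
for n in("top","side"):
    p=cams.grab_frame(n); x,y=(310,140) if n=="top" else (270,130)
    im.append(cv2.resize(p["image"][y:y+75,x:x+100],(400,300),interpolation=cv2.INTER_CUBIC)); s,M=tool(); F.append(s["ft_force"])
F=np.mean(F,0); a=np.radians(12.8); print(s["tool_pos"].round(1),"F",F.round(2),"Fn",np.dot(F,[-np.sin(a),np.cos(a),0]).round(2),"N",np.dot(s["tool_pos"],[-np.sin(a),np.cos(a),0]).round(1),"L",np.dot(s["tool_pos"],[np.cos(a),np.sin(a),0]).round(1),s["moment"].round(2),s["time"])
cv2.imwrite(sys.argv[1],np.hstack(im))
E
python3 look.py pics/a1.png
```

```text
[564.8 -97.2  48.6] F [ 0.64 -0.48 -2.57] Fn -0.61 N -220.0 L 529.2 [0.01 0.04 0.01] 10.2833
```

View pics/a1.png

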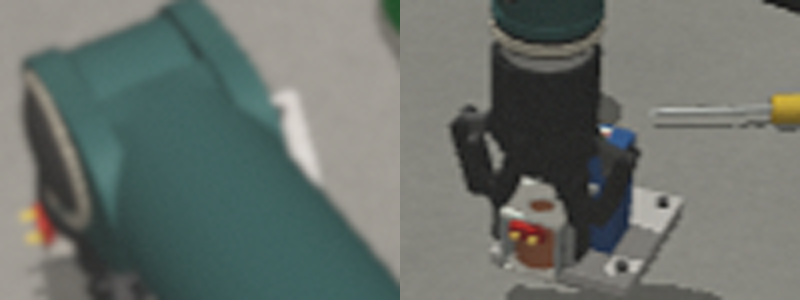

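The coil sits in front of the pad in the side crop (540,235), but the scale is now hidden, so I'll find contact by force and travel.

carry_out([
  [[-1,0,0],0,35],
  [[-1,0,0],0,35],
  [[-1,0,0],0,35],
  [[-1,0,0],0,35],
  [[-1,0,0],0,35],
  [[-1,0,0],0,35],
  [[0,0,0],0,35],
  [[0,0,0],0,35],
])

```text
time: 10.95
tool_pos: [566.2, -103.1, 48.7]
orientation: [-1.959, -2.456, 0.0]
ft_force: [-0.7, -0.3, -2.4]
width: 43.4
finger_force: 71.3
```

carry_out([
  [[-1,0,0],0,35],
  [[-1,0,0],0,35],
  [[-1,0,0],0,35],
  [0,0,0],
  [[0,0,0],0,35],
  [[0,0,0],0,35],
  [[0,0,0],0,35],
  [[0,0,0],0,35],
])

```text
validation failed for argument at $.pl...
```

carry_out([
  [[-1,0,0],0,35],
  [[-1,0,0],0,35],
  [[-1,0,0],0,35],
  [[0,0,0],0,35],
  [[0,0,0],0,35],
  [[0,0,0],0,35],
  [[0,0,0],0,35],
  [[0,0,0],0,35],
])

```text
time: 11.62
tool_pos: [566.9, -105.9, 48.7]
orientation: [-1.959, -2.456, 0.0]
ft_force: [-0.5, -0.9, -2.5]
width: 43.6
finger_force: 71.3
```

```bash
python3 look.py pics/a2.png
```

```text
[ 566.9 -105.9   48.7] F [ 0.47 -0.69 -2.81] Fn -0.78 N -228.9 L 529.3 [ 0.    0.03 -0.03] 11.7167
```

carry_out([
  [[-1,0,0],0,35],
  [[-1,0,0],0,35],
  [[-1,0,0],0,35],
  [[0,0,0],0,35],
  [[0,0,0],0,35],
  [[0,0,0],0,35],
  [[0,0,0],0,35],
  [[0,0,0],0,35],
])

```text
time: 12.38
tool_pos: [567.5, -108.5, 48.7]
orientation: [-1.958, -2.456, -0.0]
ft_force: [-2.4, 3.0, -2.4]
width: 43.6
finger_force: 71.4
```

```bash
python3 look.py pics/a3.png
```

```text
[ 567.5 -108.6   48.7] F [-1.31  3.25 -1.82] Fn 3.46 N -231.6 L 529.4 [0.66 0.24 0.05] 12.4833
```

carry_out([
  [[-0.8,0,0],0,35],
  [[-0.8,0,0],0,35],
  [[-0.8,0,0],0,35],
  [[-0.8,0,0],0,35],
  [[-0.8,0,0],0,35],
  [[0,0,0],0,35],
  [[0,0,0],0,35],
  [[0,0,0],0,35],
])

```text
time: 13.15
tool_pos: [568.2, -111.5, 48.7]
orientation: [-1.957, -2.456, -0.001]
ft_force: [-2.8, 5.7, -0.0]
width: 43.1
finger_force: 71.5
```

```bash
python3 look.py pics/a4.png; python3 look.py pics/a4.png; python3 tilt.py
```

```text
[ 568.2 -111.5   48.7] F [-1.91  5.9  -1.  ] Fn 6.18 N -234.6 L 529.4 [1.18 0.36 0.13] 13.25
[ 568.2 -111.5   48.7] F [-1.52  6.49 -0.67] Fn 6.67 N -234.6 L 529.4 [1.21 0.39 0.11] 13.35
7832 slopes deg [-0.03  0.11] top z tool -47.2 x [-13.6  22. ] y [-18.7  18.7]
[ 568.2 -111.5   48.7] [-1.7  6.5 -0.4] 102.9
```

carry_out([
  [[-0.6,0,0],-0.2,35],
  [[-0.5,0,0],-0.2,35],
  [[-0.5,0,0],-0.2,35],
  [[-0.4,0,0],-0.2,35],
  [[0,0,0],0,35],
  [[0,0,0],0,35],
  [[0,0,0],0,35],
  [[0,0,0],0,35],
])

```text
time: 14.07
tool_pos: [568.3, -112.9, 48.6]
orientation: [-1.94, -2.468, -0.001]
ft_force: [-3.2, 6.8, 1.0]
width: 43.1
finger_force: 71.6
```

```bash
for i in 1 2 3; do python3 look.py pics/a5.png; done; python3 tilt.py
```

```text
[ 568.3 -112.9   48.6] F [-3.37  8.44  0.58] Fn 8.98 N -236.0 L 529.1 [ 1.5   0.62 -0.15] 14.1667
[ 568.3 -112.9   48.6] F [-2.86  7.8   0.67] Fn 8.24 N -236.0 L 529.1 [ 1.46  0.67 -0.17] 14.2667
[ 568.3 -112.9   48.6] F [-3.67  7.7   1.21] Fn 8.32 N -236.0 L 529.1 [ 1.45  0.59 -0.2 ] 14.3667
7838 slopes deg [-0.    0.06] top z tool -47.2 x [-13.6  22. ] y [-18.7  18.7]
[ 568.3 -112.9   48.6] [-3.8  7.1  1.3] 103.7
```

carry_out([
  [[-0.2,0.2,0],0.35,35],
  [[0,0,0],0,35],
  [[0,0,0],0,35],
  [[0,0,0],0,35],
  [[0,0,0],0,35],
  [[0,0,0],0,35],
  [[0,0,0],0,35],
  [[0,0,0],0,35],
])

```text
time: 15.08
tool_pos: [568.5, -113.0, 48.7]
orientation: [-1.947, -2.462, -0.001]
ft_force: [-4.2, 7.6, 0.5]
width: 43.6
finger_force: 71.6
```

```bash
for i in 1 2 3 4; do python3 look.py pics/a6.png; done; python3 tilt.py; python3 -c "
import cv2
p=cv2.imread('pics/a6.png')[:,400:]; cv2.imwrite('pics/a6s.png',cv2.resize(p,(800,600),interpolation=2))"
```

```text
[ 568.5 -113.    48.7] F [-3.53  7.97  0.75] Fn 8.56 N -236.1 L 529.3 [ 1.43  0.77 -0.2 ] 15.1833
[ 568.4 -113.    48.6] F [-3.43  8.36  1.07] Fn 8.92 N -236.1 L 529.3 [ 1.41  0.72 -0.16] 15.2833
[ 568.5 -113.    48.7] F [-2.98  7.37  1.07] Fn 7.84 N -236.1 L 529.3 [ 1.4   0.7  -0.23] 15.3833
[ 568.5 -113.1   48.7] F [-3.3   7.56  0.54] Fn 8.11 N -236.2 L 529.3 [ 1.45  0.66 -0.23] 15.4833
7834 slopes deg [-0.01  0.07] top z tool -47.2 x [-13.5  22.1] y [-18.7  18.7]
[ 568.5 -113.1   48.7] [-3.4  7.3  0.5] 103.3
```

View pics/a6s.png

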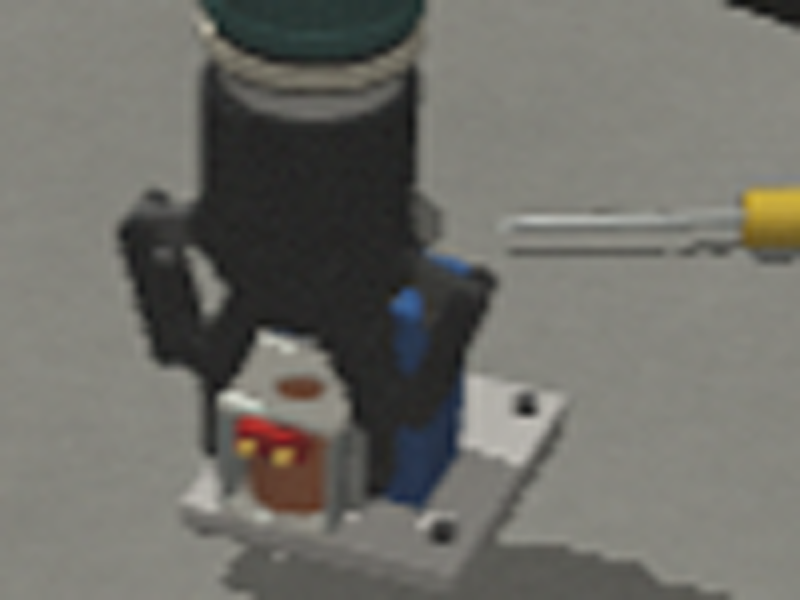

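The side crop shows the coil upright at (290,430), pressed against the pad and clear of the foot, with the fingers clear of the block. The offset-corrected push is about 9.0 N. Travel is 6.6 to 7.1 mm, so the pointer should be mid-band. Handing in.

```bash
python3 -c "
from station import manip; print(manip.sign_off())"
```

```text
the job is handed in; nothing more can be done
None
```

The white-ended coil is off its spindle and held upright against the jig's grey pad at about 9 N (about 7 mm of pad travel), still gripped and clear of the bench. I set the push from force and travel because the arm hid the pointer, and the sign-off gave no verdict.

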